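Set the straightedge on its two pins and nest the round mirror against it

ROBOT

A 6-joint arm with a two-finger parallel gripper is mounted at the origin on a cart in front of the work surface, level with it; the furniture and walls round the work are solid. World frame = base frame: x ahead of the robot, y to its left, z up, the work surface at z = 0. Lengths are in m, angles in rad, forces in N, time in s.
With the tool pointing down it reaches from about 0.35 to 0.85 m from the base axis. Payload 8.1 kg.
Tool frame: the origin (TCP) lies at the very end of the fingers, on their centre line; the grasp point (between the pads) lies 19 mm behind it (r.hold_point_z is the distance from the TCP to the grasp point, in m); z points along the fingers, y is the line along which they close (so a half turn about z gives the same grasp; the last joint's range is limited). The gripper opens to 85 mm and grips with 20 to 120 N. Pads are 22 mm wide; open, the fingers measure 114 mm over their backs; the gripper's body (76 mm by 85 mm) begins 54 mm behind the grasp point. The pads swing forward as they close: fully open they stand 13 mm farther back than shut.
Start: joints at [1.11, 0.13, 1.488, -0, 1.523, -0.085], TCP at [0.22, 0.558, 0.231] pointing down, gripper open.
Joint ranges: [-2.96, 2.96], [-0.89, 2.26], [0.02, 2.5], [-1.34, 4.48], [0, 2.73], [-2.66, 2.66]. Speed limits (rad/s): [2.39, 2.39, 2.79, 3.14, 3.14, 3.14].

INTERFACE

Orientations are given as a unit quaternion [x, y, z, w].
In Python, from plant import r, grab_frame, camera_params, close_job, masks_of gives the robot as it stands. The module is installed in compiled form; this text tells all that it offers.
- The arm moves only by the shell command python3 -m creep 'ROWS' [FORCE]. ROWS is JSON, a list of rows, each a list of 7 numbers: the finger opening in mm, from 0 to 85.4, then the shift along the tool's x, y, z in mm, then the turn, a rotation vector about the tool's x, y, z in degrees. In form: [[jaw, x, y, z, rx, ry, rz], ...]. A call has 1 to 20 rows; each row shifts and turns the commanded pose from where the row before left it, along the tool's axes as they then stand; what a row does not reach is not made up. A row lasts 1/12 s, in which the tool goes at most 41.7 mm and 7.16 degrees, less where a joint would pass 70% of its speed; a pose out of reach is approached as far as the arm can. A call with a gripper value outside its range is refused whole. The fingers move at their own pace and stop on an object; FORCE is the grip in N (left out, the last holds). Time passes only in rows, so rows that do not move let the fingers close. It gives the time, the measured TCP pose, the force, the opening and the grip force at its end, in the units of the state.
- r.observe(): the state, without advancing time (a new reading comes with each control period).
- grab_frame(name): name is "scene" or "top" or "wrist"; returns the picture (480x640x3 uint8, blue, green, red); there is no depth.
- camera_params(name): a dict with "fx", "fy", "cx", "cy" (pixels), "rvec" (rotation vector, rad) and "tvec" (3), from world to camera coordinates, as OpenCV has them. Camera axes: x right, y down, z forward; pixel columns grow to the right and rows downward; lengths in m; the calibration is good to about 2 mm. A picture is of the moment at which its call begins: read the wrist's pose just before it. camera_params takes no time and is no camera call; for the wrist camera it gives the pose at the moment of the call.
- close_job(): hands the job in; it is judged then, once.
Trained networks look in the newest picture that a camera, given by its name, has taken for a name from the list of things; names that differ only in an ending like _2 or _b are one class to them, and where a whole thing is asked for, a point or a joint stands for the part that bears it (a point fixed in the world has none). Each returns a list of dicts, best first, with "p" (0 to 1); they miss things now and then, are a little off and sometimes report something else, mostly with a low value. They report only what shows in the picture. A call takes as long as a camera call. They do not tell look-alikes from the thing itself.
- masks_of(camera, thing): "pixels" (480x640 bool, what is visible of it) and "uv" ([column, row] in pixels, amid what is visible of it).
The state is a dict: "clock": time; "joint_pos": joint angles; "joint_velocities": joint speeds; "joint_efforts": joint torques, N m; "position": TCP position; "ee_rot": TCP orientation; "force": force on the tool from outside, world axes, zero at the start; "ft_torque": the same for the moment, N m; "opening": finger opening in m; "gripper_force": force on a finger pad.
Only numpy, scipy, OpenCV 4.12 (cv2) and the standard library are available. Lean on these libraries where they do the work, as an engineer would, in place of code of your own. Each camera call takes 0.05 s, during which the arm holds its last target. There are 200 camera calls.

TASK

Get the fixture plate ready for bonding the mirror: lay the steel straightedge flat on the blue plate, grip rib up, between the yellow pin and the two red pins, and slide it until its long edge touches both red pins at once. Then nudge the round mirror along the plate into its nest, so that it touches both the straightedge's other long edge and the yellow pin, on the side of the yellow pin nearer the plate's middle, with the straightedge still tight on both red pins. Do not shift the jar, the soldering-iron stand, the side cutters or the screwdriver.

Things in the scene. Friction and masses are not known exactly. Their poses are not given: they have to be found in the camera images.
- plate: Blue fixture plate, fixed to the bench, 220 (x) x 240 (y) x 10 mm high. Origin at the centre of its underside on the bench; its +x points roughly away from the robot, z up; the top is at z = 10 mm. Three upright pins, each 10 mm in diameter, stand 18 mm high out of its top: two red ones near the far edge and one yellow one.
- pin_left (a point): Foot of the left red pin, on its axis at the plate's top: 80, 60, 10 mm in the plate's frame.
- pin_right (a point): Foot of the right red pin, on its axis at the plate's top: 80, -60, 10 mm in the plate's frame.
- pin_stop (a point): Foot of the yellow pin, on its axis at the plate's top: 3, 50, 10 mm in the plate's frame. With the straightedge (on the yellow pin's side of the red pins) tight on both, its other long edge lies at x = 39 mm in the plate's frame, and the nested mirror's axis at x = 17, y = 27 mm.
- straightedge: Loose steel straightedge, a flat bar 36 (x) x 200 (y, its length) x 8 mm high, dark grey with white graduations, about 0.5 kg (4 to 8 N slide it along the plate); either long edge may be used. An orange grip rib 14 (x) x 90 (y) mm stands along the middle of its top, from 8 to 28 mm above its underside. Origin at the centre of its underside, z up. It starts on the bench behind the synthesizer.
- mirror: Loose round mirror in a black cell, a plain cylinder 44 mm in diameter and 20 mm high, about 0.12 kg, silvery on top. Origin at the centre of its underside, z up. It starts standing on the near part of the plate and slides freely.
- flux_jar: White jar with a red lid, 42 mm in diameter, 32 mm high, loose; a bystander. Origin at the centre of its underside.
- iron_holder: Black soldering-iron stand with a wire coil, 120 x 62 x 103 mm, loose; a bystander. Origin at the centre of its underside.
- side_cutter: Side cutters with blue handles lying flat, 115 x 45 x 10 mm, loose; a bystander. Origin at the centre of its underside.
- driver_yellow: Screwdriver with a yellow handle lying flat, 153 mm long, 20 mm thick, loose; a bystander. Origin at the centre of its underside.
There are look-alikes about, which are no part of the job. Of the things that look like the mirror, the smallest one is meant.

How it is judged:
By the outcome, as a careful person would: the job done as asked, in the order asked, and still so for the second after the job is handed in, with the robot touching nothing.
It also fails if it takes over 72 s, if anything falls off the work surface, if the arm or the gripper's body presses on something with over 40 N, if the wrist force passes 120 N, or if a joint passes its speed limit or range.

## Working session

There is one attempt and no reset: what is moved stays moved. The work goes in short steps, Python scripts to look and compute and a shell command to move; the robot and the scene stay as the last step left them, time stands still between calls to the robot, and variables do not carry over. Pictures are saved under pics/ and viewed, at most 10 in all, crops included, and the job is handed in when it is done.

```bash
mkdir -p pics; cat > h.py <<'E'
import numpy as np, cv2
from plant import r, grab_frame, camera_params, close_job, masks_of
from scipy.spatial.transform import Rotation as R
def ray(P,uv,z):
    Rm=cv2.Rodrigues(np.array(P["rvec"],float))[0]; t=np.array(P["tvec"],float).ravel()
    c=-Rm.T@t; uv=np.atleast_2d(uv).astype(float)
    d=np.c_[(uv[:,0]-P["cx"])/P["fx"],(uv[:,1]-P["cy"])/P["fy"],np.ones(len(uv))]@Rm
    return c+d*((z-c[2])/d[:,2])[:,None]
def proj(P,X):
    X=np.atleast_2d(X); Rm=cv2.Rodrigues(np.array(P["rvec"],float))[0]
    q=X@Rm.T+np.array(P["tvec"],float).ravel()
    return np.c_[P["fx"]*q[:,0]/q[:,2]+P["cx"],P["fy"]*q[:,1]/q[:,2]+P["cy"]]
E
python3 - <<'E'
from h import *
for n in ["scene","top"]:
    cv2.imwrite(f"pics/{n}0.png",grab_frame(n)); P=camera_params(n)
    for t in ["plate","straightedge","mirror","flux_jar","iron_holder","side_cutter","driver_yellow","pin_left","pin_stop"]:
        for m in masks_of(n,t):
            print(n,t,round(m["p"],2),np.round(m["uv"]),m["pixels"].sum(),np.round(ray(P,m["uv"],0.01)[0],3))
print(r.observe())
E
```

```text
scene plate 0.59 [369. 324.] 10762 [ 0.517 -0.333  0.01 ]
scene mirror 0.96 [356. 334.] 458 [ 0.481 -0.334  0.01 ]
scene mirror 0.86 [435. 278.] 788 [ 0.71  -0.337  0.01 ]
scene mirror 0.8 [430. 403.] 1215 [ 0.486 -0.522  0.01 ]
scene flux_jar 0.5 [392. 234.] 321 [ 0.736 -0.181  0.01 ]
scene iron_holder 0.92 [195. 174.] 1325 [0.487 0.335 0.01 ]
scene side_cutter 0.59 [238. 168.] 85 [0.593 0.28  0.01 ]
scene driver_yellow 0.59 [171. 201.] 108 [0.385 0.27  0.01 ]
scene pin_left 0.67 [370. 323.] 10937 [ 0.521 -0.333  0.01 ]
scene pin_stop 0.72 [369. 326.] 10733 [ 0.514 -0.336  0.01 ]
top plate 0.83 [404. 251.] 7647 [ 0.522 -0.319  0.01 ]
top mirror 0.87 [481. 266.] 546 [ 0.48  -0.516  0.01 ]
top mirror 0.75 [409. 181.] 489 [ 0.705 -0.338  0.01 ]
top mirror 0.59 [415. 266.] 241 [ 0.483 -0.348  0.01 ]
top mirror 0.26 [277. 194.] 1128 [0.676 0.008 0.01 ]
top flux_jar 0.76 [352. 172.] 194 [ 0.73  -0.189  0.01 ]
top iron_holder 0.74 [161. 271.] 1203 [0.478 0.304 0.01 ]
top side_cutter 0.48 [162. 214.] 170 [0.624 0.305 0.01 ]
top side_cutter 0.36 [170. 308.] 154 [0.382 0.28  0.01 ]
top driver
[... 231 characters left out ...]
k': 1.0, 'joint_pos': array([ 1.10958210e+00,  1.30360979e-01,  1.48817853e+00, -1.59199762e-05,
        1.52298054e+00, -8.53754960e-02]), 'joint_velocities': array([ 0.00021999, -0.00103217, -0.00028092, -0.0010374 , -0.00027644,
        0.00075693]), 'joint_efforts': array([ 2.54637580e-04, -5.69319749e+01, -5.00885689e+01, -1.97673394e-04,
        8.06326534e-04, -9.22593074e-06]), 'position': array([0.2202134 , 0.55815312, 0.23132735]), 'ee_rot': array([1.86814922e-01, 9.82395126e-01, 3.28084522e-05, 1.74538527e-05]), 'force': array([ 0.03191165, -0.2633078 ,  0.07366311]), 'ft_torque': array([-0.03097241,  0.03251993,  0.01959006]), 'gripper_force': 0.0, 'opening': 0.08515702739062532}
```

View pics/scene0.png

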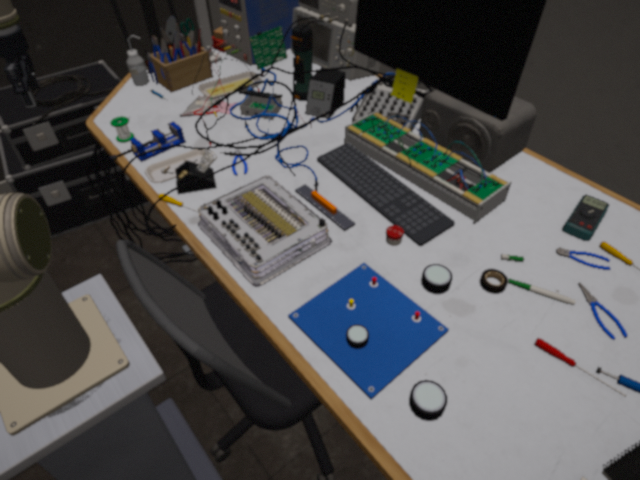

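View pics/top0.png

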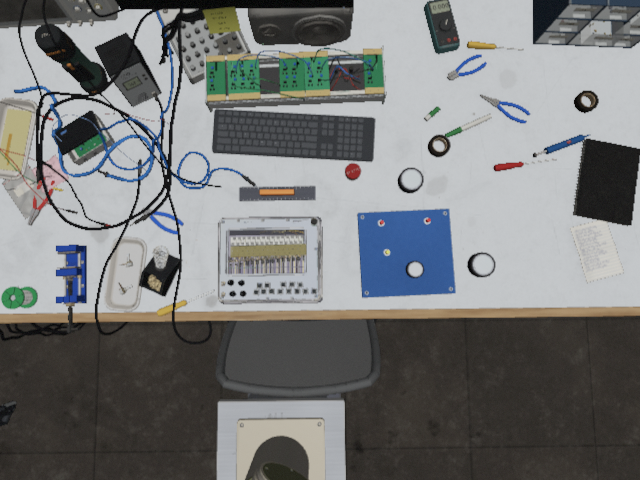

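The pictures show the straightedge with its orange rib at top (277,192), behind the synthesizer. The plate is at about (405,252), with red pins at (381,223) and (428,221) and the yellow pin at (387,252). There are three mirror-like discs: (415,269) on the plate, (411,180) and (482,265) beside it. The one on the plate is the smallest (241 px against 489 and 546 px), so it fits. I'll confirm with one enlarged crop and measure.

```bash
python3 - <<'E'
from h import *
I={n:cv2.imread(f"pics/{n}0.png") for n in("scene","top")}
cv2.imwrite("pics/crop.png",cv2.resize(I["top"][150:310,210:510],None,fx=2.6,fy=2.6,interpolation=cv2.INTER_CUBIC))
for n in I:
    P=camera_params(n); h=cv2.cvtColor(I[n],cv2.COLOR_BGR2HSV)
    print(n,"cam",ray(P,[[320,240]],0)[0],P["fx"])
    for nm,lo,hi,z in (("rib",(5,150,120),(18,255,255),.028),("blue",(104,150,60),(118,255,255),.01),("red",(170,120,80),(180,255,255),.028),("red0",(0,120,80),(4,255,255),.028),("yel",(22,120,120),(35,255,255),.024)):
        m=cv2.inRange(h,lo,hi); k,l,s,c=cv2.connectedComponentsWithStats(m)
        for i in range(1,k):
            X=ray(P,c[i],z)[0]
            if s[i,4]>(6 if nm[0] in "ry" else 2000) and .35<X[0]<.8 and -.5<X[1]<.12:
                w=ray(P,np.argwhere(l==i)[:,::-1],z)[:,:2].astype(np.float32)
                print(n,nm,s[i,4],np.round(c[i],1),np.round(X,4),cv2.minAreaRect(w))
E
```

```text
scene cam [ 0.59718791 -0.07842279  0.        ] 476.69638817195545
scene rib 112 [323.2 200.1] [0.675  0.0044 0.028 ] ((0.6748239994049072, 0.004228256642818451), (0.08916027843952179, 0.01272690761834383), 89.4742202758789)
scene blue 9694 [367.9 328.3] [ 0.5089 -0.3385  0.01  ] ((0.5164872407913208, -0.32694873213768005), (0.21505792438983917, 0.2343166172504425), 2.1884713172912598)
scene red 14 [373.9 279.9] [ 0.5931 -0.2656  0.028 ] ((0.5930038094520569, -0.2660149931907654), (0.011335568502545357, 0.004239780828356743), 46.46619415283203)
scene red 11 [416.9 314. ] [ 0.5979 -0.3839  0.028 ] ((0.5971971750259399, -0.3848274052143097), (0.012197434902191162, 0.003932180814445019), 42.86849594116211)
scene red0 153 [394.8 231.3] [ 0.7326 -0.1898  0.028 ] ((0.7326263189315796, -0.19026467204093933), (0.040000706911087036, 0.03462545573711395), 12.267427444458008)
scene yel 11 [350.8 300.8] [ 0.5206 -0.2738  0.024 ] ((0.5208936333656311, -0.27429789304733276), (0.007401423528790474, 0.006277775391936302), 10.614831924438477)
top cam [ 0.55392098 -0.10351279  0.        ] 470.49515030665606
top rib 97 [274.5 192.5] [0.6752 0.0125 0.028 ] ((0.6763992309570312, 0.007299941033124924), (0.08496849238872528, 0.010466852225363255), 89.45288848876953)
top blue 7067 [405.  252.8] [ 0.5175 -0.3224  0.01  ] ((0.5187371969223022, -0.32312828302383423), (0.21495549380779266, 0.23560690879821777), 2.0883758068084717)
top red0 157 [352.4 171. ] [ 0.7298 -0.189   0.028 ] ((0.729836106300354, -0.18811756372451782), (0.036314062774181366, 0.03703192248940468), 89.4624252319336)
top red0 8 [427.8 220. ] [ 0.5998 -0.3798  0.028 ] ((0.5995713472366333, -0.3799950182437897), (0.004569810815155506, 0.008099189028143883), 25.90513801574707)
top red0 8 [381.1 222.1] [ 0.5955 -0.2602  0.028 ] ((0.5958251953125, -0.2599136233329773), (0.005121042486280203, 0.005240434780716896), 88.59249877929688)
```

View pics/crop.png

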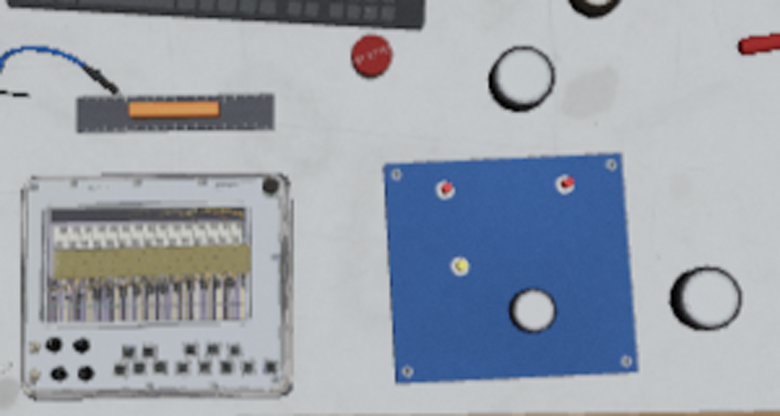

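The crop confirms it: the disc on the plate at crop (533,310), which is top (415,269), is clearly the smallest of the three. The straightedge lies alone at about (0.675, 0.006). I'll move above it.

```bash
python3 -m creep '[[85,-34.8,-19.2,0,0,0,0],[85,-34.8,-19.2,0,0,0,0],[85,-34.8,-19.2,0,0,0,0],[85,-34.8,-19.2,0,0,0,0],[85,-34.8,-19.2,0,0,0,0],[85,-34.8,-19.2,0,0,0,0],[85,-34.8,-19.2,0,0,0,0],[85,-34.8,-19.2,0,0,0,0],[85,-34.8,-19.2,0,0,0,0],[85,-34.8,-19.2,0,0,0,0],[85,-34.8,-19.2,0,0,0,0],[85,-34.8,-19.2,0,0,0,0],[85,-34.8,-19.2,0,0,0,0],[85,-34.8,-19.2,0,0,0,0],[85,-34.8,-19.2,0,0,0,0],[85,-34.8,-19.2,0,0,0,0],[85,-34.8,-19.2,0,0,0,0],[85,-34.8,-19.2,0,0,0,0]]' && python3 -m creep '[[40,0,0,6,0,0,6.9],[40,0,0,6,0,0,6.9],[40,0,0,6,0,0,6.9],[40,0,0,6,0,0,6.9],[40,0,0,6,0,0,6.9],[40,0,0,6,0,0,6.9],[40,0,0,6,0,0,6.9],[40,0,0,6,0,0,6.9],[40,0,0,6,0,0,6.9],[40,0,0,6,0,0,6.9],[40,0,0,0,0,0,0],[40,0,0,0,0,0,0]]'
cat > se.py <<'E'
from h import *
import sys
s=r.observe(); P=camera_params("wrist"); im=grab_frame("wrist")
cv2.imwrite(f"pics/{sys.argv[1]}.png",im)
h=cv2.cvtColor(im,cv2.COLOR_BGR2HSV); z=float(sys.argv[2])
m=cv2.morphologyEx(cv2.inRange(h,(5,140,110),(20,255,255)),cv2.MORPH_OPEN,np.ones((3,3)))
k,l,st,c=cv2.connectedComponentsWithStats(m)
for i in np.argsort(-st[1:,4])[:2]+1:
    w=ray(P,np.argwhere(l==i)[:,::-1],z)[:,:2].astype(np.float32)
    print(st[i],c[i],cv2.minAreaRect(w*1000))
Q=R.from_quat(s["ee_rot"]).as_matrix()
print(s["clock"],s["position"],"toolx",Q[:,0],"tooly",Q[:,1],s["opening"])
E
python3 se.py w1 0.028
```

```text
clock: 2.5
position: [0.677, 0.005, 0.2313]
ee_rot: [0.187, 0.982, 0.0, 0.0]
force: [0.9, 0.6, 0.1]
opening: 0.0847
gripper_force: 0.0
clock: 3.5
position: [0.6757, 0.0068, 0.1708]
ee_rot: [0.709, 0.705, -0.0, -0.0]
force: [0.4, -1.0, -0.0]
opening: 0.0401
gripper_force: 0.0
[ 314  173   17  105 1678] [321.95649583 224.85935638] ((677.6854858398438, 8.559322357177734), (13.054627418518066, 87.3087387084961), 0.23531895875930786)
[ 10 380   6   8  36] [ 12.30555556 383.61111111] ((386.4372863769531, -141.6581573486328), (8.018776893615723, 4.466259479522705), 87.05903625488281)
3.5 [0.67571165 0.00678045 0.17084069] toolx [5.49952892e-03 9.99984874e-01 8.10954422e-05] tooly [ 0.99998432 -0.00549944 -0.00106043] 0.04012737658253589
```

View pics/w1.png

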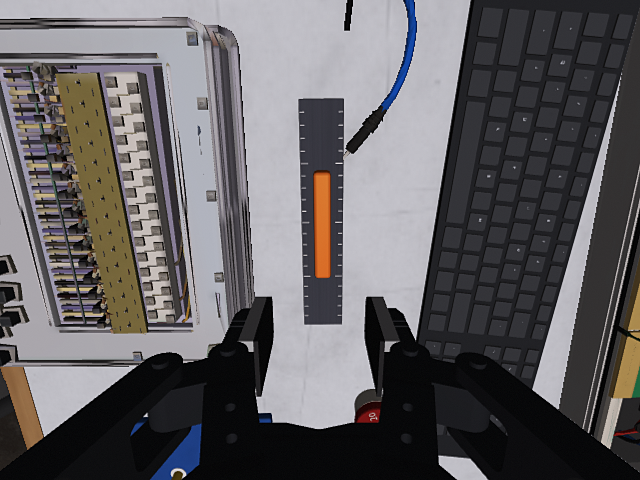

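The wrist view shows the bar clear, with its rib centre at (322,225), the synthesizer well to the left and the cable at its far end. I'll descend and grip.

```bash
python3 -m creep '[[40,2,2,20,0,0,-0.4],[40,0,0,25,0,0,0],[40,0,0,25,0,0,0],[40,0,0,25,0,0,0],[40,0,0,25,0,0,0],[40,0,0,20,0,0,0],[40,0,0,12,0,0,0],[40,0,0,6,0,0,0],[40,0,0,0,0,0,0],[0,0,0,0,0,0,0],[0,0,0,0,0,0,0],[0,0,0,0,0,0,0],[0,0,0,0,0,0,0],[0,0,0,0,0,0,0],[0,0,0,0,0,0,0]]' 60
```

```text
clock: 4.8
position: [0.6798, 0.0086, 0.0157]
ee_rot: [0.708, 0.706, 0.001, 0.001]
force: [-0.7, 0.4, 5.7]
opening: 0.0125
gripper_force: 62.4
```

```bash
python3 -m creep '[[0,0,0,10,0,0,0],[0,0,0,-25,0,0,0],[0,0,0,-35,0,0,0],[0,-10,-4,-35,0,0,0],[0,-20,-7,-15,0,0,-0.2],[0,-30,-11,0,0,0,-0.2],[0,-30,-11,0,0,0,-0.2],[0,-30,-11,0,0,0,-0.2],[0,-30,-11,0,0,0,-0.2],[0,-30,-11,0,0,0,-0.2],[0,-30,-11,0,0,0,-0.2],[0,-30,-11,0,0,0,-0.2],[0,-30,-11,0,0,0,-0.2],[0,-30,-11,0,0,0,-0.2],[0,-20,-7,0,0,0,-0.2],[0,-10,-4,0,0,0,0],[0,0,0,0,0,0,0],[0,0,0,0,0,0,0]]'; python3 se.py w2 0.125
```

```text
clock: 6.3
position: [0.5617, -0.3228, 0.1127]
ee_rot: [0.695, 0.719, 0.0, -0.001]
force: [0.1, 0.3, -4.6]
opening: 0.0125
gripper_force: 70.1
[ 301  225   36  198 6448] [318.61848635 320.12546526] ((561.07861328125, -324.4525146484375), (13.611316680908203, 90.32017517089844), 2.0252747535705566)
[ 83 405   8  16 101] [ 86.06930693 412.74257426] ((460.2196044921875, -368.159423828125), (8.340424537658691, 3.046773672103882), 81.3143539428711)
6.3 [ 0.5616503  -0.32283706  0.1127048 ] toolx [-0.03491187  0.9993897   0.00117507] tooly [ 9.99390138e-01  3.49126797e-02 -6.76100557e-04] 0.01248506144256795
```

View pics/w2.png

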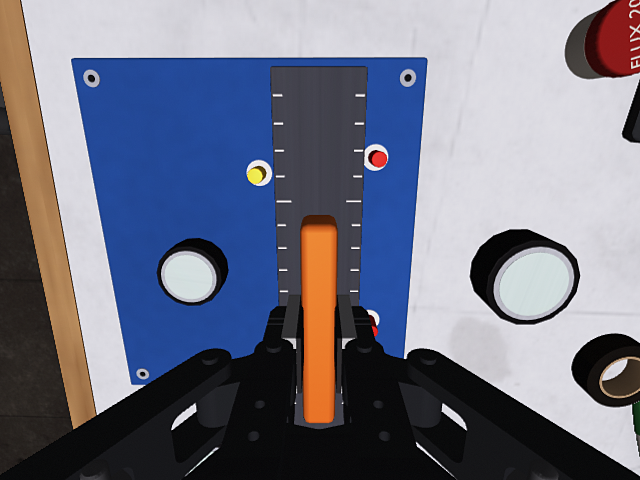

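The hover view shows the bar between the yellow pin top (256,175) and the left red pin top (378,158). The right red pin at (372,328) is half hidden, and the mirror top is at (189,276). I'll compute positions from these.

```bash
python3 - <<'E'
from h import *
P=camera_params("wrist"); im=cv2.imread("pics/w2.png"); h=cv2.cvtColor(im,cv2.COLOR_BGR2HSV)
def blob(lo,hi,near):
    k,l,s,c=cv2.connectedComponentsWithStats(cv2.inRange(h,lo,hi)); i=1+np.argmin(np.linalg.norm(c[1:]-near,axis=1)+1e3*(s[1:,4]<20)); return c[i],s[i]
print(blob((0,150,150),(8,255,255),(378,158)),blob((22,150,150),(35,255,255),(256,175)))
T=lambda uv,z:ray(P,[uv],z)[0][:2]*1000
rl=T((378.5,158),.028); y=T((256,175.5),.028); rr=T((373,327),.028); m=T((188.5,276),.030)
print("rl",rl,"yel",y,"rr",rr,"mir",m)
print("corners",T((72,58),.01),T((427,58),.01),T((132,384),.01))
# plate pose from rl,y
L=np.array([[80,60],[3,50]]);W=np.array([rl,y])
a=np.arctan2(*(W[0]-W[1])[::-1])-np.arctan2(*(L[0]-L[1])[::-1])
M=np.array([[np.cos(a),-np.sin(a)],[np.sin(a),np.cos(a)]]); o=W.mean(0)-M@L.mean(0)
print("yaw",np.degrees(a),"o",o,"dist",np.linalg.norm(W[0]-W[1]),np.linalg.norm(L[0]-L[1]))
s=r.observe()["position"][:2]*1000
print("tool in plate",M.T@(s-o),"mirror",M.T@(m-o))
E
```

```text
(array([378.95628415, 158.99453552]), array([372, 152,  15,  15, 183], dtype=int32)) (array([254.53038674, 175.44198895]), array([247, 168,  16,  16, 181], dtype=int32))
rl [ 595.78031324 -259.82703314] yel [ 520.73205257 -273.14216553] rr [ 601.87358385 -376.34884109] mir [ 474.83106882 -341.22221064]
corners [ 406.42864344 -208.30870964] [ 623.22682482 -200.47748728] [ 415.1053186  -445.63793048]
yaw 2.6611827702761643 o [ 519.35457187 -323.35211783] dist 76.2203003117801 77.64663547121665
tool in plate [42.67900581 -0.70920472] mirror [-45.30519022 -15.78360794]
```

```bash
python3 -m creep '[[0,0,-1,20,0,0,0],[0,0,0,25,0,0,0],[0,0,0,20,0,0,0],[0,0,0,12,0,0,0],[0,0,0,5,0,0,0],[0,0,0,0,0,0,0],[0,0,0,0,0,0,0]]'; python3 -m creep '[[0,0,0,2,0,0,0],[0,0,0,2,0,0,0],[0,0,0,0,0,0,0],[0,0,0,0,0,0,0]]'
```

```text
clock: 6.93
position: [0.5618, -0.3229, 0.0321]
ee_rot: [0.694, 0.72, 0.0, 0.0]
force: [1.0, 0.9, -4.9]
opening: 0.0121
gripper_force: 69.9
clock: 7.27
position: [0.5613, -0.3233, 0.0279]
ee_rot: [0.694, 0.72, 0.0, 0.0]
force: [-0.3, -0.3, -5.4]
opening: 0.0122
gripper_force: 69.9
```

```bash
python3 -m creep '[[0,0,0,1,0,0,0],[0,0,0,1,0,0,0],[0,0,0,0,0,0,0],[0,0,0,0,0,0,0]]'; python3 -m creep '[[0,0,0,1,0,0,0],[0,0,0,1,0,0,0],[0,0,0,0,0,0,0],[0,0,0,0,0,0,0]]'
```

```text
clock: 7.6
position: [0.561, -0.323, 0.0252]
ee_rot: [0.694, 0.72, -0.0, -0.0]
force: [0.0, -0.1, -5.3]
opening: 0.0123
gripper_force: 69.9
clock: 7.93
position: [0.561, -0.323, 0.0231]
ee_rot: [0.694, 0.72, -0.0, -0.0]
force: [0.3, -1.3, -5.6]
opening: 0.012
gripper_force: 70.0
```

```bash
python3 -m creep '[[0,0,0,1,0,0,0],[0,0,0,1,0,0,0],[0,0,0,0,0,0,0],[0,0,0,0,0,0,0]]'; python3 -m creep '[[0,0,0,0.5,0,0,0],[0,0,0,0.5,0,0,0],[0,0,0,0,0,0,0],[0,0,0,0,0,0,0]]'
```

```text
clock: 8.27
position: [0.5613, -0.3232, 0.0216]
ee_rot: [0.694, 0.72, 0.0, 0.0]
force: [-1.0, 1.5, -1.9]
opening: 0.0122
gripper_force: 70.4
clock: 8.6
position: [0.5613, -0.3232, 0.0216]
ee_rot: [0.694, 0.72, 0.0, 0.0]
force: [-5.8, 2.9, 7.2]
opening: 0.0121
gripper_force: 71.8
```

```bash
python3 -m creep '[[0,0,2,-0.8,0,0,0],[0,0,3,0,0,0,0],[0,0,3,0,0,0,0],[0,0,2,0,0,0,0],[0,0,1,0,0,0,0],[0,0,0,0,0,0,0],[0,0,0,0,0,0,0]]' 25; python3 - <<'E'
from plant import r; s=r.observe(); print(s["force"],s["ft_torque"],s["position"])
E
python3 -m creep '[[0,0,1,0,0,0,0],[0,0,1,0,0,0,0],[0,0,0,0,0,0,0]]';python3 - <<'E'
from plant import r; s=r.observe(); print(s["force"],s["ft_torque"],s["position"])
E
```

```text
clock: 9.18
position: [0.5726, -0.3231, 0.0216]
ee_rot: [0.694, 0.72, 0.0, 0.001]
force: [-2.5, -0.3, 3.9]
opening: 0.0123
gripper_force: 71.4
[-2.49117959 -0.31983209  3.85168859] [-0.18092347  0.54162784  0.02449757] [ 0.57262012 -0.3230873   0.02158882]
clock: 9.43
position: [0.5742, -0.323, 0.0216]
ee_rot: [0.694, 0.72, -0.0, 0.0]
force: [-5.5, 0.1, 6.8]
opening: 0.0123
gripper_force: 71.7
[-5.45014831  0.10601204  6.80038528] [-0.12995924  0.935699   -0.05517355] [ 0.57416347 -0.32299955  0.02161875]
```

```bash
cat > st.py <<'E'
from plant import r; s=r.observe(); print(s["force"].round(1),s["ft_torque"].round(2),s["position"].round(4),s["ee_rot"].round(4))
E
python3 -m creep '[[0,0,1,0,0,0,0],[0,0,0,0,0,0,0]]'>/dev/null;python3 st.py
python3 -m creep '[[0,0,1,0,0,0,0],[0,0,0,0,0,0,0]]'>/dev/null;python3 st.py
python3 -m creep '[[0,0,1,0,0,0,0],[0,0,0,0,0,0,0]]'>/dev/null;python3 st.py
python3 -m creep '[[0,0,1,0,0,0,0],[0,0,0,0,0,0,0]]'>/dev/null;python3 st.py
```

```text
[-6.3 -0.9  5.9] [-0.14  0.93 -0.01] [ 0.5751 -0.323   0.0216] [ 6.943e-01  7.197e-01 -2.000e-04  2.000e-04]
[-7.6 -0.8  6.7] [-0.05  1.15  0.  ] [ 0.5759 -0.3229  0.0216] [ 6.943e-01  7.197e-01 -3.000e-04 -0.000e+00]
[-12.7   0.1  11.1] [0.03 1.97 0.07] [ 0.576  -0.3229  0.0216] [ 0.6943  0.7197 -0.0009 -0.0008]
[-17.2   1.1  15.5] [ 0.07  2.75 -0.01] [ 0.576  -0.3229  0.0217] [ 0.6944  0.7196 -0.0014 -0.0016]
```

```bash
python3 -m creep '[[0,0,-1,0,0,0,0],[0,0,-1,0,0,0,0],[14,0,0,0,0,0,0],[16,0,0,0,0,0,0],[20,0,0,0,0,0,0],[30,0,0,0,0,0,0],[30,0,0,0,0,0,0],[30,0,0,0,0,0,0]]'; python3 st.py; python3 -m creep '[[30,0,0,-10,0,0,0],[30,0,0,-20,0,0,0],[30,0,0,-30,0,0,0],[30,-10,-10,-30,0,0,0],[30,-30,-20,-10,0,0,0],[30,-30,-20,0,0,0,0],[30,-10,-10,0,0,0,0],[30,0,0,0,0,0,0],[30,0,0,0,0,0,0]]'; python3 se.py w3 0.038
```

```text
clock: 10.77
position: [0.5763, -0.3224, 0.021]
ee_rot: [0.694, 0.72, 0.0, 0.0]
force: [0.6, -0.5, -0.5]
opening: 0.0301
gripper_force: 0.0
[ 0.6 -0.5 -0.5] [ 0.03  0.02 -0.  ] [ 0.5763 -0.3224  0.021 ] [6.942e-01 7.198e-01 1.000e-04 0.000e+00]
clock: 11.52
position: [0.5185, -0.405, 0.1213]
ee_rot: [0.695, 0.719, 0.0, -0.0]
force: [-0.2, 0.1, -0.3]
opening: 0.0301
gripper_force: 0.0
[ 404   42   33  158 3462] [419.3847487  119.04246101] ((574.5601806640625, -323.15570068359375), (13.020268440246582, 88.00370788574219), 2.0668506622314453)
[123 299  18  69 553] [131.06871609 330.68535262] ((387.044677734375, -470.10247802734375), (8.339853286743164, 54.709232330322266), 1.0855871438980103)
11.5167 [ 0.51851083 -0.40499976  0.12129236] toolx [-3.40820995e-02  9.99418890e-01  5.40588572e-04] tooly [9.99419022e-01 3.40820007e-02 1.90887158e-04] 0.030103134907581663
```

View pics/w3.png

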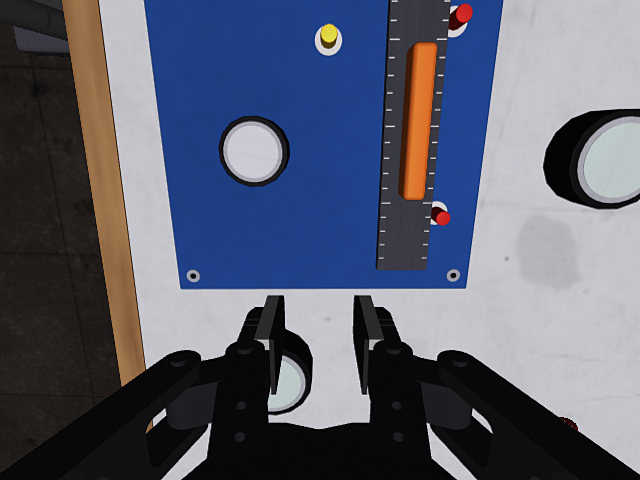

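The bar looks seated against both red pins, tops at (463,13) and (443,218). The mirror top is at (253,152), the yellow pin top at (329,33). I'll measure this before pushing.

```bash
cat > fit.py <<'E'
from h import *
from scipy.optimize import least_squares
def fit(P,px,L,z):  # px pixels of local pts L at height z -> x,y,yaw
    W=ray(P,px,z)[:,:2]*1000; L=np.array(L,float)
    A=L-L.mean(0);B=W-W.mean(0); a=np.arctan2((A[:,0]*B[:,1]-A[:,1]*B[:,0]).sum(),(A*B).sum())
    M=np.array([[np.cos(a),-np.sin(a)],[np.sin(a),np.cos(a)]]); o=W.mean(0)-M@L.mean(0)
    print("plate",o.round(1),np.degrees(a).round(2),"res",((W-o)@M-L).round(1).tolist()); return o,M
E
python3 - <<'E'
from fit import *
P=camera_params("wrist"); im=cv2.imread("pics/w3.png"); h=cv2.cvtColor(im,cv2.COLOR_BGR2HSV)
o,M=fit(P,[[463.5,12],[443,218.5],[329,32.5]],[[80,60],[80,-60],[3,50]],.028)
bar=[[390,1],[378,269],[426,270],[448,0]]
print("bar corners", ((ray(P,bar,.018)[:,:2]*1000-o)@M).round(1))
m=ray(P,[[253.5,151.5]],.03)[0,:2]*1000
print("mirror",m,(m-o)@M)
t=np.array([(m-o)@M])[0]-37*np.array([.707,.707]); t=M@t+o
s=r.observe()["position"][:2]*1000; print("tool target",t,"delta",t-s)
E
```

```text
plate [ 518.4 -323.3] 2.22 res [[-0.4, 0.0], [-0.0, -0.0], [0.4, -0.0]]
bar corners [[  39.4   68.5]
 [  40.   -99.8]
 [  74.9 -100.7]
 [  73.3   68.9]]
mirror [ 475.5153401  -341.14136176] [-43.49912428 -16.20297421]
tool target [ 450.39106337 -368.29568518] delta [-68.69050604  35.82498215]
```

```bash
python3 -m creep '[[25,10,-17.5,0,0,0,0],[25,18,-32,0,0,0,0],[25,10,-18,0,0,0,0],[25,0,0,0,0,0,6.4],[25,0,0,0,0,0,6.4],[25,0,0,0,0,0,6.4],[25,0,0,0,0,0,6.4],[25,0,0,0,0,0,6.4],[25,0,0,0,0,0,6.4],[25,0,0,0,0,0,6.4],[25,0,0,15,0,0,0],[25,0,0,25,0,0,0],[25,0,0,25,0,0,0],[25,0,0,20,0,0,0],[25,0,0,12,0,0,0],[25,0,0,6,0,0,0],[25,0,0,0,0,0,0],[25,0,0,0,0,0,0]]'
cat > ms.py <<'E'
from fit import *
import sys
s=r.observe(); P=camera_params("wrist"); im=grab_frame("wrist"); cv2.imwrite(f"pics/{sys.argv[1]}.png",im)
Q=R.from_quat(s["ee_rot"]).as_matrix(); a=np.radians(2.2); M=np.array([[np.cos(a),-np.sin(a)],[np.sin(a),np.cos(a)]]); o=np.array([518.4,-323.3])
print(s["clock"],"tool local",((s["position"][:2]*1000-o)@M).round(1),"z",s["position"][2].round(4),"x ang",np.degrees(np.arctan2(*(Q[:2,0])[::-1])).round(2)-2.2,"F",s["force"].round(1))
for m in masks_of("wrist","mirror"):
    ys,xs=np.nonzero(m["pixels"]); print(round(m["p"],2),m["uv"],m["pixels"].sum(),((ray(P,m["uv"],.03)[0,:2]*1000-o)@M).round(1))
E
python3 ms.py w4
```

```text
clock: 13.07
position: [0.4509, -0.3691, 0.0188]
ee_rot: [0.916, 0.401, 0.0, 0.0]
force: [-0.0, 1.1, 0.4]
opening: 0.025
gripper_force: 0.0
13.0667 tool local [-69.2 -43.1] z 0.0188 x ang 45.099999999999994 F [-0.   1.1  0.4]
0.93 [585.8, 419.6] 3534 [ -18.1 -160.5]
0.59 [317.5, 236.9] 10236 [-43.  -15.3]
0.22 [305.7, 155.0] 150953 [-24.8   8.9]
```

View pics/w4.png

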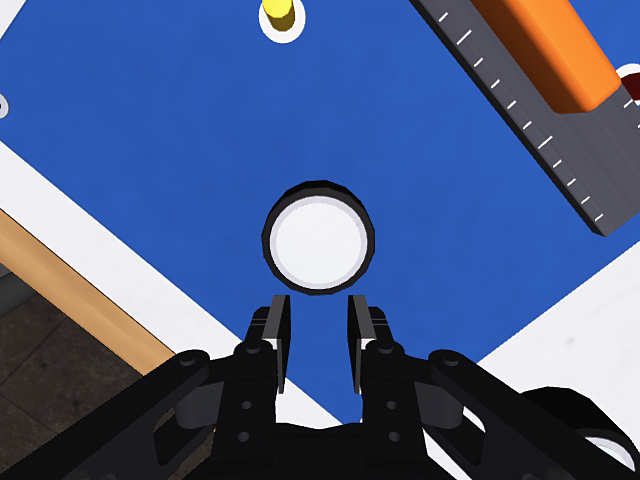

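The mirror at (318,240) is centred ahead of the fingers. I'll push it in the cradle to just short of the nest.

```bash
python3 -m creep '[[25,4,0,0,0,0,0],[25,4,0,0,0,0,0],[25,4,1,0,0,0,0],[25,4,1,0,0,0,0],[25,4,1,0,0,0,0],[25,4,1,0,0,0,0],[25,4,1,0,0,0,0],[25,4,1,0,0,0,0],[25,4,1,0,0,0,0],[25,4,1,0,0,0,0],[25,4,1,0,0,0,0],[25,4,1,0,0,0,0],[25,4,1,0,0,0,0],[25,4,1,0,0,0,0],[25,4,1,0,0,0,0],[25,4,1,0,0,0,0],[25,2,1,0,0,0,0],[25,1,0,0,0,0,0],[25,0,0,0,0,0,0],[25,0,0,0,0,0,0]]'; python3 ms.py w5
```

```text
clock: 14.83
position: [0.5067, -0.3299, 0.018]
ee_rot: [0.916, 0.401, 0.0, -0.0]
force: [-0.8, -0.3, 0.5]
opening: 0.0249
gripper_force: 0.0
14.8333 tool local [-11.9  -6.2] z 0.018 x ang 45.07 F [-0.8 -0.3  0.5]
0.79 [320.1, 256.4] 10112 [ 9.7 15.6]
```

View pics/w5.png

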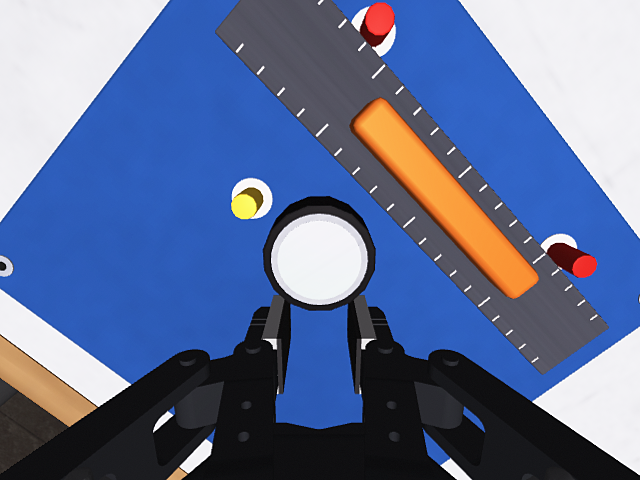

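The mirror, top at (320,260), is just short of the nest. I'll back off, close the fingers to a flat face, and push it home gently.

```bash
python3 -m creep '[[25,-6,0,0,0,0,0],[0,0,-3,0,0,0,0],[0,0,0,0,0,0,0],[0,0,0,0,0,0,0],[0,0,0,0,0,0,0],[0,2,0,0,0,0,0],[0,2,0,0,0,0,0],[0,2,0,0,0,0,0],[0,2,0,0,0,0,0],[0,2,0,0,0,0,0],[0,2,0,0,0,0,0],[0,1,0,0,0,0,0],[0,0,0,0,0,0,0],[0,0,0,0,0,0,0]]'; python3 ms.py w6
for i in 1; do python3 -m creep '[[0,1,0,0,0,0,0],[0,1,0,0,0,0,0],[0,0,0,0,0,0,0]]'>/dev/null; done; python3 ms.py w6
```

```text
clock: 16.1
position: [0.5094, -0.3227, 0.0181]
ee_rot: [0.916, 0.401, 0.0, -0.0]
force: [0.5, -0.8, 0.6]
opening: -0.0004
gripper_force: 0.0
16.1 tool local [-9.  1.] z 0.0181 x ang 45.08 F [ 0.5 -0.8  0.6]
0.82 [327.7, 246.0] 10392 [17.5 23.6]
16.45 tool local [-8.   2.2] z 0.018 x ang 45.07 F [-2.  -1.   1.5]
0.67 [327.0, 247.3] 10032 [18.  24.7]
0.5 [247.0, 220.5] 125049 [ 4.4 52.9]
```

Contact is close, so I'll continue in small steps and watch the force.

```bash
python3 -m creep '[[0,1,0,0,0,0,0],[0,0,0,0,0,0,0]]'>/dev/null; python3 ms.py w7
python3 -m creep '[[0,1,0,0,0,0,0],[0,0,0,0,0,0,0]]'>/dev/null; python3 ms.py w7
python3 -m creep '[[0,1,0,0,0,0,0],[0,0,0,0,0,0,0]]'>/dev/null; python3 ms.py w7
```

```text
16.7167 tool local [-7.9  2.5] z 0.018 x ang 45.059999999999995 F [-5.4 -2.9  1.6]
0.62 [326.4, 246.9] 10276 [18.1 25.3]
16.9833 tool local [-7.8  2.8] z 0.018 x ang 45.05 F [-7.5 -4.1  2.2]
0.71 [331.1, 246.2] 10243 [19.7 24.6]
17.25 tool local [-7.7  3.1] z 0.018 x ang 45.05 F [-11.6  -6.3   4.7]
0.69 [326.1, 245.0] 10250 [18.8 26.6]
```

View pics/w7.png

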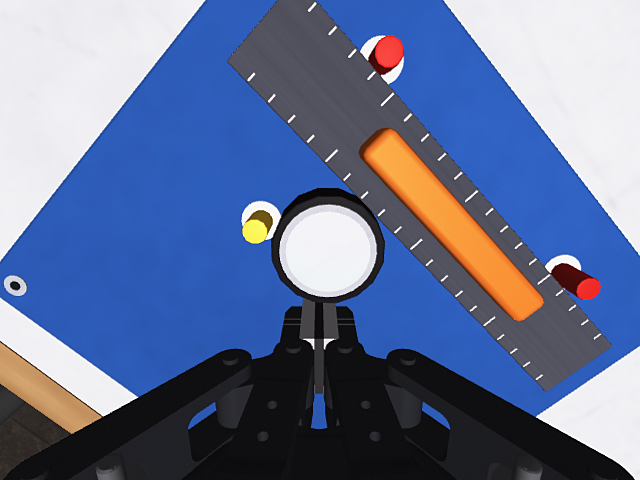

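```bash
cat > loc.py <<'E'
from fit import *
import sys
def loc(f,P):
    im=cv2.imread(f); h=cv2.cvtColor(im,cv2.COLOR_BGR2HSV)
    def blobs(lo,hi,mn=60):
        k,l,s,c=cv2.connectedComponentsWithStats(cv2.inRange(h,lo,hi)); return [(s[i,4],c[i]) for i in range(1,k) if s[i,4]>mn]
    red=sorted(blobs((0,150,175),(4,255,255)),key=lambda b:-b[0])[:2]; yel=sorted(blobs((24,150,200),(35,255,255)),key=lambda b:-b[0])[:1]
    print([ (int(a),b.round(1)) for a,b in red+yel])
    red=sorted([b for a,b in red],key=lambda b:b[0])
    o,M=fit(P,[red[0],red[1],yel[0][1]],[[80,60],[80,-60],[3,50]],.028)
    # blue-free dark+silver blob: silver top ellipse
    m=cv2.inRange(h,(0,0,150),(180,60,255)); k,l,s,c=cv2.connectedComponentsWithStats(m)
    g=P; pred=proj(P,[[*((M@[17,27]+o)/1000),.03]])[0]
    i=1+np.argmin(np.linalg.norm(c[1:]-pred,axis=1)+1e4*(s[1:,4]<1500))
    cn=max(cv2.findContours((l==i).astype(np.uint8),0,1)[0],key=len)
    w=(ray(P,cn[:,0],.03)[:,:2]*1000-o)@M
    (cx,cy),rad=cv2.minEnclosingCircle(w.astype(np.float32)); A=np.c_[2*w,np.ones(len(w))]; q=np.linalg.lstsq(A,(w**2).sum(1),rcond=None)[0]
    print("mirror local",cx,cy,rad,"lsq",q[:2],np.sqrt(q[2]+q[:2]@q[:2]),"pin dist",np.hypot(q[0]-3,q[1]-50),"pred px",pred,"cent",c[i])
if __name__=="__main__": loc(sys.argv[1],camera_params("wrist"))
E
python3 loc.py pics/w7.png
```

```text
[(702, array([388.8,  51.3])), (383, array([588.2, 288.3])), (443, array([254.3, 231.2]))]
plate [ 518.1 -324. ] 2.12 res [[-0.1, -0.3], [-0.1, 0.4], [0.3, -0.2]]
mirror local 17.446857452392578 24.778820037841797 18.528459548950195 lsq [17.47903321 24.81130448] 18.278603965834577 pin dist 29.053619129135235 pred px [322.56905387 249.18732787] cent [327.54635668 250.37524809]
```

The mirror touches the bar but is about 2 mm short of the yellow pin, held by friction. I'll back off and push again more along +y.

```bash
python3 -m creep '[[0,-4,0,0,0,0,0],[0,-8,0,0,0,0,0],[0,0,0,0,0,0,-6],[0,0,0,0,0,0,-6],[0,0,0,0,0,0,-6],[0,0,0,0,0,0,-6],[0,0,0,0,0,0,-6],[0,0,0,0,0,0,0],[0,0,0,0,0,0,0]]'; python3 ms.py w8; python3 loc.py pics/w8.png
```

```text
clock: 18.1
position: [0.5046, -0.3282, 0.0181]
ee_rot: [0.782, 0.623, 0.0, 0.0]
force: [0.4, -0.2, 0.0]
opening: -0.0001
gripper_force: 0.0
18.1 tool local [-14.   -4.3] z 0.0181 x ang 74.88 F [ 0.4 -0.2  0. ]
0.74 [376.9, 240.8] 10341 [16.2 26. ]
[(612, array([535.7, 103.8])), (280, array([559. , 385.8])), (305, array([326.5, 191.9]))]
plate [ 517.7 -324.3] 2.29 res [[0.0, -0.1], [-0.4, 0.6], [0.3, -0.5]]
mirror local 17.501842498779297 24.960857391357422 18.515846252441406 lsq [17.51349824 24.9842873 ] 18.275144029011713 pin dist 28.921056567603273 pred px [377.03130687 240.70624917] cent [379.60729764 243.43464281]
```

```bash
python3 -m creep '[[0,-1.5,6,0,0,0,0],[0,0,8,0,0,0,0],[0,0,6,0,0,0,0],[0,0,2.5,0,0,0,0],[0,1,0,0,0,0,0],[0,1,0,0,0,0,0],[0,1,0,0,0,0,0],[0,1,0,0,0,0,0],[0,1,0,0,0,0,0],[0,0,0,0,0,0,0],[0,0,0,0,0,0,0]]'; 
for f in a b c; do echo; done; python3 -m creep '[[0,1,0,0,0,0,0],[0,0,0,0,0,0,0]]'; python3 -m creep '[[0,1,0,0,0,0,0],[0,0,0,0,0,0,0]]'; python3 ms.py w9; python3 loc.py pics/w9.png
```

```text
clock: 19.12
position: [0.5269, -0.3296, 0.018]
ee_rot: [0.781, 0.624, -0.0, -0.0]
force: [-0.4, -0.4, 0.4]
opening: -0.0
gripper_force: 0.6



clock: 19.28
position: [0.5271, -0.3288, 0.0181]
ee_rot: [0.781, 0.624, -0.0, -0.0]
force: [-2.9, -1.7, 0.6]
opening: -0.0003
gripper_force: 1.4
clock: 19.45
position: [0.5273, -0.3286, 0.0184]
ee_rot: [0.781, 0.624, -0.001, 0.0]
force: [-3.6, -5.2, 0.8]
opening: -0.0001
gripper_force: 3.1
19.45 tool local [ 8.7 -5.6] z 0.0184 x ang 75.05 F [-3.6 -5.2  0.8]
0.6 [321.3, 247.7] 10231 [17.9 27.6]
0.59 [636.1, 257.6] 155 [133.3  -7.3]
[(588, array([469.8, 118.7])), (227, array([507.1, 393.7])), (396, array([265.9, 203.3]))]
plate [ 518.  -324.1] 2.46 res [[0.1, -0.5], [-0.1, 0.7], [0.0, -0.2]]
mirror local 17.592178344726562 26.967548370361328 18.588327407836914 lsq [17.58194124 27.01965336] 18.34061712191967 pin dist 27.21634328813603 pred px [318.41067698 251.8325702 ] cent [319.8800905  249.55599548]
```

```bash
python3 -m creep '[[0,1,0,0,0,0,0],[0,0,0,0,0,0,0]]'; python3 -m creep '[[0,1,0,0,0,0,0],[0,0,0,0,0,0,0]]'; python3 -m creep '[[0,-2,0,0,0,0,0],[0,-2,0,0,0,0,0],[0,-6,0,0,0,0,0],[0,-8,0,0,0,0,0],[0,0,0,-15,0,0,0],[0,0,0,-30,0,0,0],[0,-10,0,-35,0,0,0],[0,-20,0,-20,0,0,0],[0,-10,0,0,0,0,0],[0,0,0,0,0,0,0],[0,0,0,0,0,0,0],[0,0,0,0,0,0,0]]'; python3 ms.py w10; python3 loc.py pics/w10.png
```

```text
clock: 19.72
position: [0.5275, -0.3284, 0.0186]
ee_rot: [0.781, 0.624, -0.001, 0.001]
force: [-6.0, -8.0, 0.7]
opening: 0.0001
gripper_force: 4.6
clock: 19.88
position: [0.5276, -0.3282, 0.0189]
ee_rot: [0.781, 0.624, -0.001, 0.001]
force: [-5.9, -11.2, 0.6]
opening: -0.0001
gripper_force: 6.0
clock: 20.88
position: [0.5144, -0.3811, 0.1159]
ee_rot: [0.781, 0.624, -0.0, -0.002]
force: [-0.1, 1.0, -0.6]
opening: 0.0002
gripper_force: 0.0
20.8833 tool local [ -6.2 -57.6] z 0.1159 x ang 75.06 F [-0.1  1.  -0.6]
0.86 [319.8, 411.7] 475 [ -39.7 -183.3]
0.85 [596.0, 123.5] 9370 [173.8 -21.8]
[(234, array([414.7,  22.8])), (138, array([447.6, 223.6])), (208, array([288. ,  79.9]))]
plate [ 518.1 -324. ] 2.15 res [[-0.1, -0.1], [-0.1, 0.3], [0.2, -0.1]]
mirror local 17.204151153564453 27.023027420043945 18.389558792114258 lsq [17.23720974 27.05598602] 18.084171996675803 pin dist 27.002331725578234 pred px [320.8785744  113.50816006] cent [321.23964868 112.49058971]
```

View pics/w10.png

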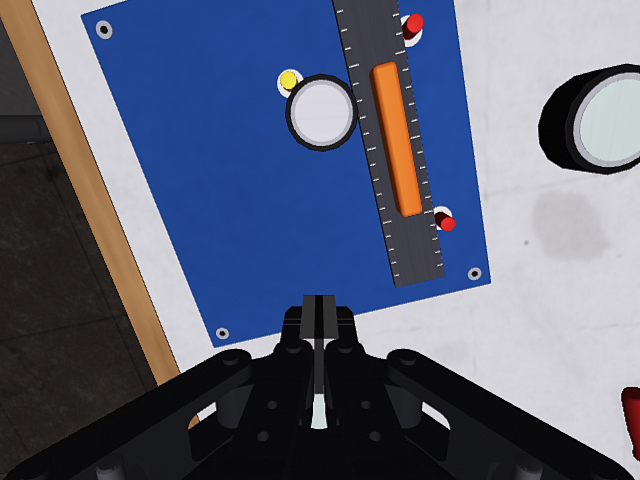

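The mirror, at (321,112), sits in contact with the bar and the yellow pin. It measures (17.2, 27.1) mm in the plate's frame against the nominal (17, 27). The bar is still against both red pins, at (413,25) and (446,220), and the robot is clear.

```bash
python3 -c "
from plant import close_job; print(close_job())"
```

```text
the job is handed in; nothing more can be done
None
```

The job is handed in: in the last wrist picture the straightedge lies rib up against both red pins, and the mirror touches its other long edge and the yellow pin on the side nearer the plate's middle (measured 17.2, 27.1 mm; nominal 17, 27); I kept the arm clear of the four bystanders but did not re-image them afterwards.

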